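# Load the colour standards in order of shade

### The arm

A 6-joint arm with a two-finger parallel gripper is mounted at the origin on the work surface. World frame = base frame: x ahead of the robot, y to its left, z up, the work surface at z = 0. Lengths are in m, angles in rad, forces in N, time in s.
With the tool pointing down it reaches from about 0.325 to 0.9 m from the base axis. Payload 6.1 kg.
Tool frame: the origin (TCP) lies at the very end of the fingers, on their centre line; the grasp point (between the pads) lies 19 mm behind it; z points along the fingers, y is the line along which they close (so a half turn about z gives the same grasp; the last joint's range is limited). The gripper opens to 87 mm and grips with 3 to 60 N. Pads are 19 mm wide; open, the fingers measure 117 mm over their backs; the gripper's body (75 mm by 190 mm) begins 51 mm behind the grasp point.
Start: joints at [-1.426, 0.22, 1.526, -0, 1.395, -0.126], TCP at [0.167, -0.602, 0.223] pointing down, gripper open.
Joint ranges: [-2.98, 2.98], [-0.91, 2.08], [0.09, 2.57], [-1.24, 4.39], [0.2, 2.65], [-2.68, 2.68]. Speed limits (rad/s): [2.57, 2.57, 3.01, 3.14, 3.14, 3.14].

### API

Orientations are given as [roll, pitch, yaw] about the fixed x, y, z axes, in that order (R = Rz(yaw) Ry(pitch) Rx(roll)).
In Python, from rig import * gives the robot as it stands.
- The arm moves only by the shell command python3 -m creep 'ROWS' [OPENING] [FORCE]. ROWS is JSON, one flat list of numbers, 6 for each row, row after row: the shift along the tool's x, y, z in m, then the turn, a rotation vector about the tool's x, y, z in rad. A call has 1 to 20 rows; each row is the pose to reach, as a shift and turn from the pose commanded when the call began, along the tool's axes at that moment; what a row does not reach only later rows make up. A row lasts 1/8 s, in which the tool goes at most 62.5 mm and 10.7 degrees, less where a joint would pass 70% of its speed; a pose out of reach is approached as far as the arm can. A call with a gripper value outside its range is refused whole. OPENING is the closure, from 0 (fully open) to 1 (shut), set as the call begins (- or left out, the last holds). The fingers move at their own pace and stop on an object; FORCE is the grip in N (left out, the last holds). Time passes only in rows, so rows that repeat a pose let the fingers close. It gives the time, the measured TCP pose, the force, the opening and the grip force at its end, in the units of the state.
- sense(): the state, without advancing time (a new reading comes with each control period).
- read_camera(name): name is "side" or "top" or "wrist"; returns a dict with "image" (400x640x3 uint8, blue, green, red), "fx", "fy", "cx", "cy" (pixels), "k1" (the pictures are not rectified: a ray, as slopes to the right and down, at radius r is drawn at 1 + k1 r^2 times it, then the intrinsics apply), "R" (3x3) and "t" (3): a world point X has camera coordinates R X + t; the wrist camera has in their place "mount" (4x4, takes a point from camera to tool coordinates, whose origin is the TCP and whose axes are the flange's). Camera axes: x right, y down, z forward; pixel columns grow to the right and rows downward; lengths in m; the calibration is good to about 2 mm. A picture is of the moment at which its call begins: read the wrist's pose just before it. There is no depth.
- hand_in(): hands the job in; it is judged then, once.
Trained networks look in a picture, given as the dict that the camera call returned (one of the last four; its "shot" number tells which), for a name from the list of things; names that differ only in an ending like _2 or _b are one class to them, and where a whole thing is asked for, a point or a joint stands for the part that bears it (a point fixed in the world has none). Each returns a list of dicts, best first, with "conf" (0 to 1); they miss things now and then, are a little off and sometimes report something else, mostly with a low value. They report only what shows in the picture. A call takes as long as a camera call. They do not tell look-alikes from the thing itself.
- find_in(picture, target): "location" ([x, y, z] in m, in the coordinates of the camera as it stood for that picture, good to about 4 mm: the middle of the surface that is visible of it).
The state is a dict: "t": time; "qpos": joint angles; "qvel": joint speeds; "effort": joint torques, N m; "tcp_pos": TCP position; "orientation": TCP orientation; "wrist_force": force on the tool from outside, world axes, zero at the start; "moment": the same for the moment, N m; "opening": finger opening in m; "finger_force": force on a finger pad.
Only numpy, scipy, OpenCV 4.12 (cv2) and the standard library are available. Lean on these libraries where they do the work, as an engineer would, in place of code of your own. Each camera call takes 0.05 s, during which the arm holds its last target. There are 200 camera calls.

### The job

Get the reader's carrier ready for the morning colour check: stand the four pink glass standards in its four cups, one in each, in order of shade, the palest in the cup next to the yellow nose and each next one darker, so that the darkest ends up by the grey grip bar. Set each one down upright in its cup, without dropping or tipping any, and leave the amber bottle and the black-lidded jar where they stand.

Things in the scene. Friction and masses are not known exactly. Their poses are not given: they have to be found in the camera images.
- std_palest: sealed colour standard, palest of the four, almost white with a breath of pink: an upright round glass vial, 28 mm diameter and 62 mm tall including its 27 mm screw cap (the top 15 mm), vial and cap in the same shade; about 45 g; loose. Origin: centre of its underside, z up; it stands on a thin flat grey-blue mat (200 x 250 mm, 3 mm thick, fixed to the bench) at the start
- std_light: sealed colour standard, light pink, second palest: an upright round glass vial, 28 mm diameter and 62 mm tall including its 27 mm screw cap (the top 15 mm), vial and cap in the same shade; about 45 g; loose. Origin: centre of its underside, z up; it stands on a thin flat grey-blue mat (200 x 250 mm, 3 mm thick, fixed to the bench) at the start
- std_mid: sealed colour standard, strong rose pink, second darkest: an upright round glass vial, 28 mm diameter and 62 mm tall including its 27 mm screw cap (the top 15 mm), vial and cap in the same shade; about 45 g; loose. Origin: centre of its underside, z up; it stands on a thin flat grey-blue mat (200 x 250 mm, 3 mm thick, fixed to the bench) at the start
- std_darkest: sealed colour standard, very dark wine red, darkest of the four: an upright round glass vial, 28 mm diameter and 62 mm tall including its 27 mm screw cap (the top 15 mm), vial and cap in the same shade; about 45 g; loose. Origin: centre of its underside, z up; it stands on a thin flat grey-blue mat (200 x 250 mm, 3 mm thick, fixed to the bench) at the start
- seat_1: first seat, beside the pointed yellow nose of the fixed blue carrier (white deck, 76 x 300 mm, row of four seats 56 mm apart): shallow grey cup with black floor, 50 mm outside, 44 mm inside diameter. Origin: centre of its underside, 22 mm above the bench; floor 2 mm, rim 7 mm above it. x axis along the row towards the nose, z up
- seat_2: second seat from the yellow nose of the fixed blue carrier (white deck, 76 x 300 mm, row of four seats 56 mm apart): shallow grey cup with black floor, 50 mm outside, 44 mm inside diameter. Origin: centre of its underside, 22 mm above the bench; floor 2 mm, rim 7 mm above it. x axis along the row towards the nose, z up
- seat_3: third seat from the yellow nose of the fixed blue carrier (white deck, 76 x 300 mm, row of four seats 56 mm apart): shallow grey cup with black floor, 50 mm outside, 44 mm inside diameter. Origin: centre of its underside, 22 mm above the bench; floor 2 mm, rim 7 mm above it. x axis along the row towards the nose, z up
- seat_4: fourth and last seat, beside the grey grip bar (36 mm above the bench, 50 mm from this seat's centre) of the fixed blue carrier (white deck, 76 x 300 mm, row of four seats 56 mm apart): shallow grey cup with black floor, 50 mm outside, 44 mm inside diameter. Origin: centre of its underside, 22 mm above the bench; floor 2 mm, rim 7 mm above it. x axis along the row towards the nose, z up
- reagent_bottle: amber reagent bottle with a white cap, 64 mm diameter, 140 mm tall, standing on the bench beyond the work; bystander. Origin: centre of its underside, z up
- jar: squat white jar with a black lid, 72 mm diameter, 85 mm tall, standing on the bench beyond the work; bystander. Origin: centre of its underside, z up
Not all that is in view belongs to the job. Leave any green or purple look-alike of the std_palest alone.

How it is judged:
By the outcome, as a careful person would: the job done as asked, in the order asked, and still so for the second after the job is handed in, with the robot touching nothing.
It also fails if it takes over 104 s, if anything falls off the work surface, if the arm or the gripper's body presses on something with over 40 N, if the wrist force passes 120 N, or if a joint passes its speed limit or range.

## Working session

There is one attempt and no reset: what is moved stays moved. The work goes in short steps, Python scripts to look and compute and a shell command to move; the robot and the scene stay as the last step left them, time stands still between calls to the robot, and variables do not carry over. Pictures are saved under pics/ and viewed, at most 14 in all, crops included, and the job is handed in when it is done.

```bash
mkdir -p pics
cat > h.py <<'E'
from rig import *
import numpy as np, cv2
from scipy.spatial.transform import Rotation as Ro
def ray_hit(p,u,v,z):
    k=np.array([[p['fx'],0,p['cx']],[0,p['fy'],p['cy']],[0,0,1.]])
    a=np.array([(u-p['cx'])/p['fx'],(v-p['cy'])/p['fy']]);s=a.copy()
    for _ in range(20): s=a/(1+p['k1']*(s@s))
    R=np.array(p['R']);t=np.array(p['t']);o=-R.T@t;d=R.T@np.array([*s,1]);return o+d*(z-o[2])/d[2]
def proj(p,X):
    c=np.array(p['R'])@np.array(X)+np.array(p['t']);s=c[:2]/c[2];s=s*(1+p['k1']*(s@s))
    return np.array([p['fx']*s[0]+p['cx'],p['fy']*s[1]+p['cy']])
def world(p,l): return np.array(p['R']).T@(np.array(l)-np.array(p['t']))
E
python3 - <<'E'
from h import *
s=sense();print(s['t'],s['tcp_pos'],s['orientation'],s['opening'])
for n in ['top','side']:
    p=read_camera(n);cv2.imwrite(f'pics/{n}0.png',p['image'])
    for o in ['std_palest','std_light','std_mid','std_darkest','seat_1','seat_2','seat_3','seat_4','reagent_bottle','jar']:
        for d in find_in(p,o)[:6]:
            w=world(p,d['location']);print(n,o,round(d['conf'],2),w.round(3),proj(p,w).round(0))
E
```

```text
0.0 [ 0.16711408 -0.60161091  0.22143923] [-3.13969253e+00 -2.01288416e-04  2.70818002e-01] 0.08678810732807585
top std_palest 0.54 [0.316 0.179 0.067] [263. 282.]
top std_palest 0.52 [0.292 0.241 0.062] [240. 290.]
top std_palest 0.4 [0.426 0.211 0.067] [253. 240.]
top std_light 0.56 [0.552 0.105 0.066] [293. 195.]
top seat_1 0.82 [ 0.464 -0.201  0.025] [402. 230.]
top seat_1 0.78 [ 0.523 -0.194  0.025] [400. 209.]
top seat_1 0.58 [ 0.411 -0.216  0.027] [408. 249.]
top seat_1 0.51 [ 0.578 -0.179  0.026] [394. 190.]
top seat_2 0.82 [ 0.464 -0.201  0.025] [402. 230.]
top seat_2 0.78 [ 0.523 -0.194  0.025] [400. 209.]
top seat_2 0.58 [ 0.411 -0.216  0.027] [408. 249.]
top seat_2 0.51 [ 0.578 -0.179  0.026] [394. 190.]
top seat_3 0.82 [ 0.464 -0.201  0.025] [402. 230.]
top seat_3 0.78 [ 0.523 -0.194  0.025] [400. 209.]
top seat_3 0.58 [ 0.411 -0.216  0.027] [408. 249.]
top seat_3 0.51 [ 0.578 -0.179  0.026] [394. 190.]
top seat_4 0.82 [ 0.464 -0.201  0.025] [402. 230.]
top seat_4 0.78 [ 0.523 -0.194  0.025] [400. 209.]
top seat_4 0.58 [ 0.411 -0.216  0.027] [408. 249.]
top seat_4 0.51 [
[... 418 characters left out ...]
 [0.546 0.12  0.04 ] [304. 216.]
side std_darkest 0.72 [0.475 0.103 0.041] [334. 215.]
side seat_1 0.47 [ 0.465 -0.206  0.026] [349. 163.]
side seat_1 0.43 [ 0.578 -0.185  0.026] [311. 163.]
side seat_2 0.47 [ 0.465 -0.206  0.026] [349. 163.]
side seat_2 0.43 [ 0.578 -0.185  0.026] [311. 163.]
side seat_3 0.47 [ 0.465 -0.206  0.026] [349. 163.]
side seat_3 0.43 [ 0.578 -0.185  0.026] [311. 163.]
side seat_4 0.47 [ 0.465 -0.206  0.026] [349. 163.]
side seat_4 0.43 [ 0.578 -0.185  0.026] [311. 163.]
side reagent_bottle 0.72 [0.545 0.12  0.04 ] [304. 216.]
side jar 0.95 [ 0.773 -0.045  0.054] [233. 170.]
side jar 0.69 [0.426 0.222 0.043] [350. 246.]
side jar 0.57 [0.548 0.118 0.04 ] [303. 215.]
```

```bash
ls pics
```

```text
side0.png
top0.png
```

View pics/top0.png

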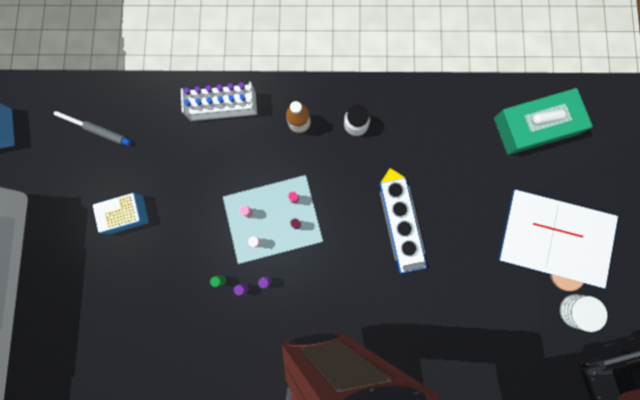

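View pics/side0.png

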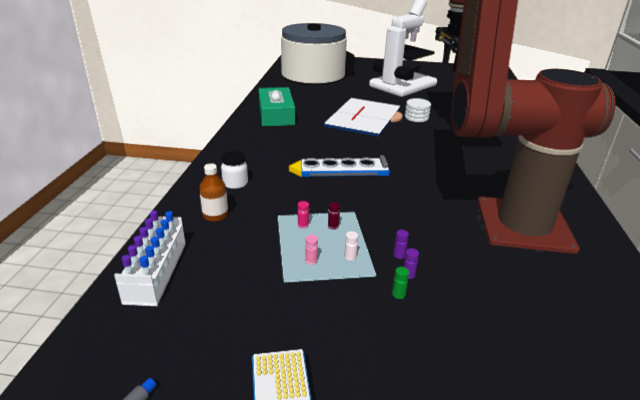

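The top picture shows four standards on the mat: near-white (253,241), light pink (245,211), rose (293,197) and wine red (296,224). Off the mat are three look-alikes, one green (216,281) and two purple (239,290 and 263,282). The carrier's nose is at (393,176), seat 1 at (396,190), and seat 4 by the grip bar at (409,248). The side picture shows the same layout. Next I'll measure accurately and confirm in an enlarged crop.

Run:
```python
from h import *
p=read_camera('top');q=read_camera('side')
im=p['image']
c=im[165:275,215:435];a=cv2.resize(c,None,fx=3.6,fy=3.6,interpolation=cv2.INTER_CUBIC)
c2=q['image'][150:285,270:400];b=cv2.resize(c2,None,fx=1.5,fy=1.5)
cv2.imwrite('pics/crop.png',a)
cv2.imwrite('pics/crop2.png',cv2.resize(q['image'][145:285,270:410],None,fx=4,fy=4,interpolation=cv2.INTER_CUBIC))
# vials from side + top network on crops: colour segmentation in top
for n,P,(r0,r1,c0,c1) in [('top',p,(180,260,228,318)),('side',q,(195,275,280,370))]:
    I=P['image'][r0:r1,c0:c1].astype(int);d=I[...,2]-I[...,1]  # redness
    m=((d>5)).astype(np.uint8)
    N,L,S,C=cv2.connectedComponentsWithStats(m)
    for i in range(1,N):
        if S[i,4]>15: print(n,S[i]+[c0,r0,0,0,0],C[i]+[c0,r0],I[L==i].mean(0).round())
I=cv2.cvtColor(im[170:270,375:430],cv2.COLOR_BGR2GRAY);
m=(I<75).astype(np.uint8);N,L,S,C=cv2.connectedComponentsWithStats(m)
for i in range(1,N):
    if 40<S[i,4]<500: print('seat',S[i],ray_hit(p,*(C[i]+[375,170]),.025).round(4))
```

```text
top [288 191  12  13 116] [293.15517241 196.81034483] [152. 103. 205.]
top [239 205  14  13 127] [245.43307087 210.92125984] [187. 159. 211.]
top [291 218  10  11  82] [295.36585366 223.17073171] [ 87.  66. 119.]
top [254 238   6   8  24] [256.79166667 241.70833333] [212. 206. 214.]
side [297 200  13  29 335] [302.76119403 213.49552239] [103.  47. 174.]
side [328 202  13  27 304] [333.40789474 214.63486842] [41. 19. 79.]
side [345 232  13  29 324] [350.78703704 245.58333333] [210. 202. 218.]
side [305 234  13  31 372] [311.01344086 249.19892473] [164. 129. 209.]
seat [ 14  14  13  12 124] [ 0.5785 -0.1825  0.025 ]
seat [ 19  33  12  13 123] [ 0.5235 -0.1943  0.025 ]
seat [ 23  52  13  13 128] [ 0.4685 -0.2066  0.025 ]
seat [ 28  72  13  13 133] [ 0.4136 -0.2185  0.025 ]
```

View pics/crop.png

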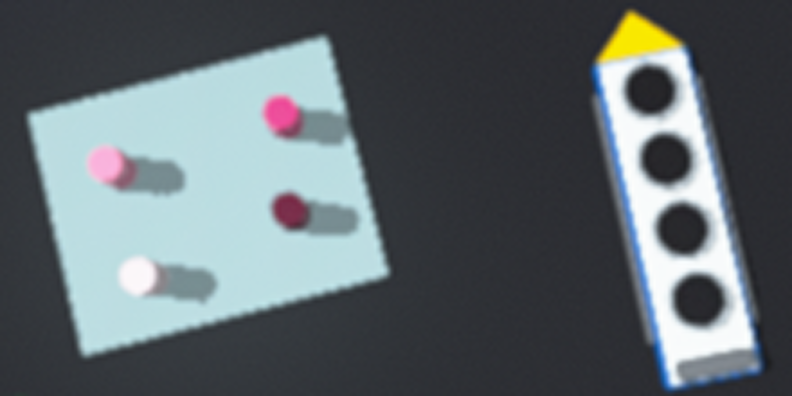

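View pics/crop2.png

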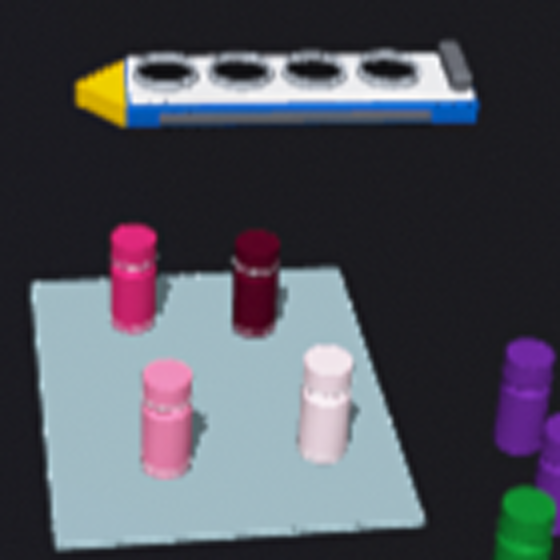

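The crops show the four shades clearly: palest at (139,275), light (106,163), mid (281,114) and darkest (290,210) in the top crop. The three look-alikes are off the mat, green and purple, so I'll leave them alone. Next: triangulate.

```bash
cat > plan.py <<'E'
from h import *
import sys
# delta in tool axes from commanded pose (tcp xyz, yaw)
def delta(tgt,cur=None,yaw=None):
    s=sense();R=Ro.from_euler('xyz',s['orientation'])
    return (R.inv().apply(np.array(tgt)-s['tcp_pos'])*1000).round(1)
E
python3 - <<'E'
from h import *
p=read_camera('top');q=read_camera('side')
from scipy.optimize import least_squares
D={'palest':((253.6,241.4),(350.8,245.6)),'light':((244.4,210.3),(311,249.2)),'mid':((293.1,196.8),(302.8,213.5)),'darkest':((295.6,223.3),(333.4,214.6))}
for k,(u,v) in D.items():
    f=lambda x:np.r_[proj(p,[*x,.065])-u,(proj(q,[*x,.034])-v)[0]]
    r=least_squares(f,[.5,.2]);print(k,r.x.round(4),'res',r.fun.round(1),'top only',ray_hit(p,*u,.065).round(4),'side only',ray_hit(q,*v,.034).round(4))
E
```

```text
palest [0.424  0.2094] res [-0.  -0.2  0.2] top only [0.4235 0.2094 0.065 ] side only [0.4244 0.2087 0.034 ]
light [0.509  0.2383] res [-0.  -0.3  0.2] top only [0.5083 0.2382 0.065 ] side only [0.5097 0.2372 0.034 ]
mid [0.5496 0.1052] res [-0.1 -0.7  0.6] top only [0.5476 0.1048 0.065 ] side only [0.5519 0.1009 0.034 ]
darkest [0.4758 0.0962] res [-0.  -0.5  0.4] top only [0.4745 0.0961 0.065 ] side only [0.4774 0.0921 0.034 ]
```

```bash
python3 -c "
from plan import *
print(delta([.4755,.0955,.13]))"
```

```text
[ 483.7 -589.8   92.5]
```

```bash
python3 -m creep '[0.06,-0.074,0,0,0,0.01, 0.48,-0.59,0.06,0,0,0.056, 0.48,-0.59,0.06,0,0,0.056, 0.48,-0.59,0.06,0,0,0.056, 0.48,-0.59,0.06,0,0,0.056, 0.48,-0.59,0.06,0,0,0.056, 0.48,-0.59,0.06,0,0,0.056, 0.48,-0.59,0.06,0,0,0.056, 0.48,-0.59,0.06,0,0,0.056, 0.48,-0.59,0.06,0,0,0.056, 0.48,-0.59,0.06,0,0,0.056, 0.48,-0.59,0.06,0,0,0.056, 0.484,-0.59,0.092,0,0,0.056, 0.484,-0.59,0.092,0,0,0.056, 0.484,-0.59,0.092,0,0,0.056, 0.484,-0.59,0.092,0,0,0.056]' 0 20
python3 - <<'E'
from plan import *
s=sense();R=Ro.from_euler('xyz',s['orientation']).as_matrix();pos=np.array(s['tcp_pos'])
w=read_camera('wrist');M=np.array(w['mount']);cv2.imwrite('pics/w0.png',w['image'])
for o in ['std_darkest','std_mid','std_light','std_palest']:
  for d in find_in(w,o)[:4]:
    x=R@(M@np.r_[d['location'],1])[:3]+pos;print(o,round(d['conf'],2),x.round(3))
print(s['t'],s['orientation'],delta([.4755,.0955,.021]))
E
```

```text
t: 3.3
tcp_pos: [0.4764, 0.0948, 0.132]
orientation: [3.141, -0.002, 0.213]
wrist_force: [0.5, 0.0, 0.4]
opening: 0.0871
finger_force: 0.0
std_darkest 0.79 [0.483 0.099 0.065]
std_mid 0.7 [0.554 0.109 0.069]
std_light 0.61 [0.511 0.231 0.062]
std_palest 0.68 [0.512 0.23  0.063]
std_palest 0.65 [0.429 0.207 0.048]
std_palest 0.55 [0.323 0.172 0.023]
3.3 [ 3.14106363e+00 -2.18360864e-03  2.13238480e-01] [ -0.6  -0.3 110.2]
```

View pics/w0.png

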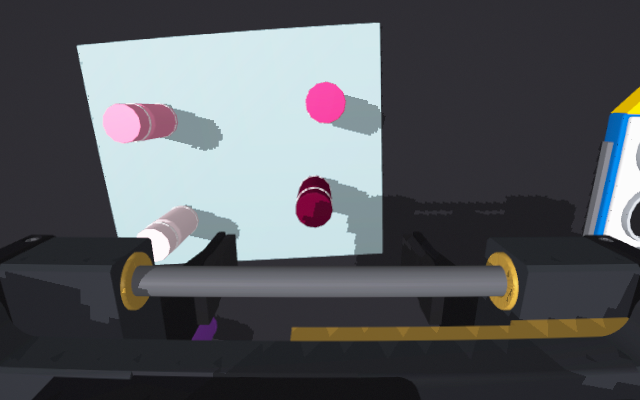

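The wrist picture shows the dark cap at (314,209), the rose at (325,102) and light pink at (122,123). I'll use these to refine.

```bash
cat >> plan.py <<'E'
def wristP():
    s=sense();R=Ro.from_euler('xyz',s['orientation']).as_matrix()
    w=read_camera('wrist');M=np.array(w['mount']);Rc=R@M[:3,:3];tc=R@M[:3,3]+np.array(s['tcp_pos'])
    w['R']=Rc.T;w['t']=-Rc.T@tc;return w
E
python3 - <<'E'
from plan import *
w=wristP()
for u in [(314,209),(325,102),(122,123)]: print(ray_hit(w,*u,.065))
for x in [(.4755,.0955),(.4755+.008,.0955)]: print(proj(w,[*x,.065]),proj(w,[*x,.003]))
E
```

```text
[0.47747077 0.0999416  0.065     ]
[0.55104645 0.10825012 0.065     ]
[0.50926391 0.24002795 0.065     ]
[319.48048301 212.82928533] [319.40042483 191.94257953]
[321.87709065 202.34441517] [321.31447082 183.42059134]
```

```bash
python3 -m creep '[0.001,-0.003,0.03,0,0,0, 0.001,-0.003,0.06,0,0,0, 0.001,-0.003,0.09,0,0,0, 0.001,-0.003,0.111,0,0,0, 0.001,-0.003,0.111,0,0,0]' 0 20
python3 -m creep '[0,0,0,0,0,0, 0,0,0,0,0,0, 0,0,0,0,0,0, 0,0,0,0,0,0, 0,0,0,0,0,0, 0,0,0,0,0,0, 0,0,0,0,0,0]' 1 20
python3 -m creep '[0,0,-0.015,0,0,0, 0,0,-0.04,0,0,0, 0,0,-0.07,0,0,0, 0,0,-0.09,0,0,0, 0,0,-0.09,0,0,0]'
python3 -c "
from plan import *
print(delta([.4136,-.2185,.112]))"
```

```text
t: 4.22
tcp_pos: [0.4743, 0.0987, 0.0179]
orientation: [-3.141, 0.004, 0.215]
wrist_force: [0.6, 0.7, -0.4]
opening: 0.0869
finger_force: 0.0
t: 5.1
tcp_pos: [0.476, 0.0989, 0.0195]
orientation: [-3.142, 0.0, 0.215]
wrist_force: [0.7, 0.5, 0.1]
opening: 0.0274
finger_force: 20.0
t: 5.72
tcp_pos: [0.4779, 0.099, 0.1122]
orientation: [3.141, -0.005, 0.215]
wrist_force: [0.0, -0.4, -1.1]
opening: 0.0273
finger_force: 20.0
[-1.306e+02  2.965e+02 -2.000e-01]
```

```bash
python3 -m creep '[-0.005,0.012,0,0,0,0, -0.018,0.04,0,0,0,0, -0.035,0.08,0,0,0,0, -0.053,0.12,0,0,0,0, -0.07,0.16,0,0,0,0, -0.088,0.2,0,0,0,0, -0.106,0.24,0,0,0,0, -0.12,0.274,0,0,0,0, -0.128,0.29,0,0,0,0, -0.1305,0.2965,0,0,0,0, -0.1305,0.2965,0,0,0,0, -0.1305,0.2965,0,0,0,0]'
python3 - <<'E'
from plan import *
w=wristP();cv2.imwrite('pics/w1.png',w['image'])
for x in [(.5785,-.1825),(.5235,-.1943),(.4685,-.2066),(.4136,-.2185)]: print(proj(w,[*x,.029]).round(0))
print(delta([.4136,-.2185,.0415]))
E
```

```text
t: 7.22
tcp_pos: [0.4119, -0.2176, 0.1093]
orientation: [-3.141, 0.0, 0.216]
wrist_force: [-0.1, -0.1, -0.1]
opening: 0.0276
finger_force: 20.0
[323. -50.]
[322.  44.]
[322. 129.]
[322. 205.]
[ 1.5  1.2 67.9]
```

View pics/w1.png

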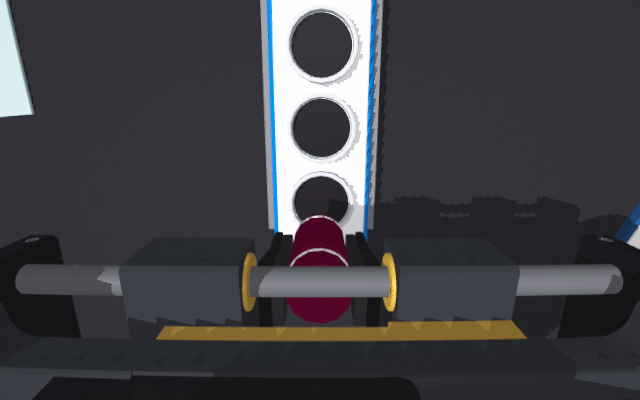

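The wrist picture shows the seats at (321,45), (321,128) and (321,203). They match the projections, and the vial hangs upright, centred over the row. Now I'll lower it.

```bash
python3 -m creep '[0.001,0,0.015,0,0,0, 0.001,0,0.035,0,0,0, 0.001,0,0.052,0,0,0, 0.001,0,0.06,0,0,0, 0.001,0,0.064,0,0,0, 0.001,0,0.067,0,0,0, 0.001,0,0.068,0,0,0, 0.001,0,0.068,0,0,0]'
python3 -m creep '[0,0,0.0007,0,0,0, 0,0,0.0007,0,0,0]' 
python3 -m creep '[0,0,0,0,0,0, 0,0,0,0,0,0, 0,0,0,0,0,0, 0,0,0,0,0,0]' 0.4
python3 -m creep '[0,0,-0.02,0,0,0, 0,0,-0.05,0,0,0, 0,0,-0.08,0,0,0, 0,0,-0.09,0,0,0, 0,0,-0.09,0,0,0]' 0
python3 - <<'E'
from plan import *
w=wristP();cv2.imwrite('pics/w2.png',w['image'])
print(proj(w,[.4136,-.2185,.086]),proj(w,[.4136,-.2185,.024]))
print(delta([.424,.2094,.14]))
E
```

```text
t: 8.28
tcp_pos: [0.4129, -0.2186, 0.0419]
orientation: [3.141, -0.0, 0.215]
wrist_force: [0.0, -0.2, -1.7]
opening: 0.0278
finger_force: 20.0
t: 8.52
tcp_pos: [0.4128, -0.2185, 0.041]
orientation: [3.141, -0.0, 0.215]
wrist_force: [-0.1, 0.7, -1.1]
opening: 0.0274
finger_force: 20.0
t: 9.02
tcp_pos: [0.4128, -0.2184, 0.0409]
orientation: [3.142, -0.0, 0.215]
wrist_force: [0.1, 0.1, -0.4]
opening: 0.0513
finger_force: 0.0
t: 9.65
tcp_pos: [0.413, -0.2186, 0.131]
orientation: [3.141, -0.001, 0.215]
wrist_force: [0.5, 0.2, -0.0]
opening: 0.0854
finger_force: 0.0
[320.021087   220.94186595] [319.76787559 196.73451969]
[ 102.4 -415.3   -9.7]
```

View pics/w2.png

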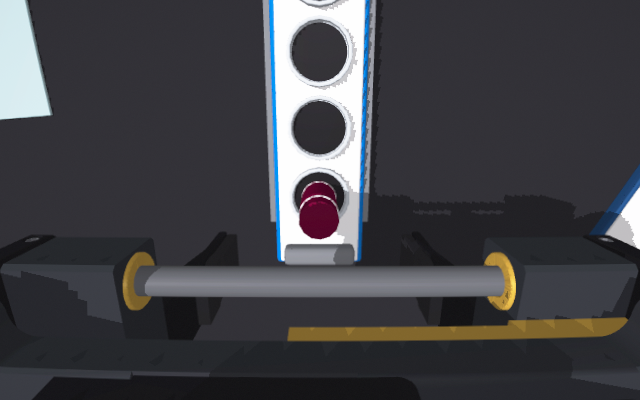

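The wrist picture shows the darkest standard upright in seat 4, with its cap at (319,215). Next is the mid.

```bash
python3 -c "
from plan import *
print(delta([.550,.1065,.131]))"
```

```text
[ 203.6 -287.9   -0.8]
```

```bash
python3 -m creep '[0.02,-0.03,0,0,0,0, 0.05,-0.07,0,0,0,0, 0.085,-0.12,0,0,0,0, 0.12,-0.17,0,0,0,0, 0.155,-0.22,0,0,0,0, 0.185,-0.26,0,0,0,0, 0.2035,-0.288,0,0,0,0, 0.2035,-0.288,0,0,0,0, 0.2035,-0.288,0,0,0,0]' 0 20
python3 - <<'E'
from plan import *
w=wristP();I=w['image'][100:235,230:420].astype(int)
m=((I[...,2]-I[...,1]>120)&(I[...,2]>200)).astype(np.uint8)
N,L,S,C=cv2.connectedComponentsWithStats(m);i=1+S[1:,4].argmax();print(S[i]+[230,100,0,0,0])
c=C[i]+[230,100];print(c,ray_hit(w,*c,.065),delta([.55,.1065,.0195]))
E
```

```text
t: 10.82
tcp_pos: [0.549, 0.1059, 0.1293]
orientation: [-3.142, 0.003, 0.215]
wrist_force: [0.2, -0.7, 1.3]
opening: 0.0868
finger_force: 0.0
[301 189  34  29 479]
[313.32985386 201.61586639] [0.55597696 0.11217462 0.065     ] [  1.3  -0.9 110.1]
```

```bash
python3 -m creep '[0.002,-0.001,0.03,0,0,0, 0.002,-0.001,0.06,0,0,0, 0.002,-0.001,0.09,0,0,0, 0.002,-0.001,0.11,0,0,0, 0.002,-0.001,0.11,0,0,0]' 0 20
python3 -m creep '[0,0,0,0,0,0, 0,0,0,0,0,0, 0,0,0,0,0,0, 0,0,0,0,0,0, 0,0,0,0,0,0, 0,0,0,0,0,0, 0,0,0,0,0,0]' 1 20
python3 -c "
from plan import *
print(delta([.4685,-.2066,.112]))"
```

```text
t: 11.5
tcp_pos: [0.5503, 0.1069, 0.0192]
orientation: [-3.141, 0.004, 0.214]
wrist_force: [-0.0, -0.3, 0.2]
opening: 0.0872
finger_force: 0.0
t: 12.38
tcp_pos: [0.5519, 0.1078, 0.0208]
orientation: [-3.142, 0.0, 0.215]
wrist_force: [-0.5, 0.7, 1.3]
opening: 0.0274
finger_force: 20.0
[-148.5  289.4  -91.2]
```

```bash
python3 -m creep '[0,0,-0.015,0,0,0, 0,0,-0.04,0,0,0, 0,0,-0.07,0,0,0, -0.006,0.012,-0.09,0,0,0, -0.02,0.04,-0.09,0,0,0, -0.041,0.08,-0.09,0,0,0, -0.0615,0.12,-0.09,0,0,0, -0.082,0.16,-0.09,0,0,0, -0.103,0.2,-0.09,0,0,0, -0.123,0.24,-0.09,0,0,0, -0.139,0.271,-0.09,0,0,0, -0.146,0.285,-0.09,0,0,0, -0.1485,0.2895,-0.09,0,0,0, -0.1485,0.2895,-0.09,0,0,0, -0.1485,0.2895,-0.09,0,0,0]'
python3 -c "
from plan import *
print(delta([.4685,-.2066,.0415]))"
```

```text
t: 14.25
tcp_pos: [0.4688, -0.2057, 0.1108]
orientation: [-3.141, -0.0, 0.216]
wrist_force: [-0.5, 0.1, 0.4]
opening: 0.0272
finger_force: 20.0
[-0.5  0.9 69.3]
```

```bash
python3 -m creep '[0,0.0005,0.015,0,0,0, 0,0.0005,0.035,0,0,0, 0,0.0005,0.052,0,0,0, 0,0.0005,0.06,0,0,0, 0,0.0005,0.064,0,0,0, 0,0.0005,0.067,0,0,0, 0,0.0005,0.069,0,0,0, 0,0.0005,0.069,0,0,0, 0,0.0005,0.069,0,0,0]'
python3 -m creep '[0,0,0,0,0,0, 0,0,0,0,0,0, 0,0,0,0,0,0, 0,0,0,0,0,0]' 0.4
python3 -m creep '[0,0,-0.02,0,0,0, 0,0,-0.05,0,0,0, 0,0,-0.08,0,0,0, 0,0,-0.09,0,0,0, 0,0,-0.09,0,0,0]' 0
python3 - <<'E'
from plan import *
w=wristP();cv2.imwrite('pics/w3.png',w['image'])
print(delta([.509,.239,.131]))
E
```

```text
t: 15.38
tcp_pos: [0.4689, -0.2074, 0.0422]
orientation: [3.141, -0.0, 0.215]
wrist_force: [0.8, 0.5, -1.1]
opening: 0.0277
finger_force: 20.0
t: 15.88
tcp_pos: [0.4687, -0.2072, 0.0419]
orientation: [3.142, -0.0, 0.215]
wrist_force: [0.4, -0.4, -0.4]
opening: 0.0513
finger_force: 0.0
t: 16.5
tcp_pos: [0.4689, -0.2074, 0.1321]
orientation: [3.141, -0.001, 0.215]
wrist_force: [-0.2, 0.4, -0.1]
opening: 0.0858
finger_force: 0.0
[ 1.349e+02 -4.271e+02  2.000e-01]
```

View pics/w3.png

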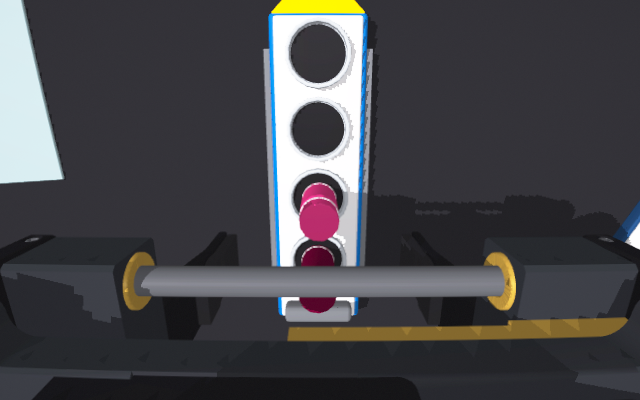

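The wrist picture shows the mid upright in seat 3 (cap at (318,219)) and the darkest still in seat 4. Next is the light one.

```bash
python3 -m creep '[0.01,-0.03,0,0,0,0, 0.025,-0.08,0,0,0,0, 0.041,-0.13,0,0,0,0, 0.057,-0.18,0,0,0,0, 0.073,-0.23,0,0,0,0, 0.088,-0.28,0,0,0,0, 0.104,-0.33,0,0,0,0, 0.12,-0.38,0,0,0,0, 0.13,-0.412,0,0,0,0, 0.135,-0.427,0,0,0,0, 0.135,-0.427,0,0,0,0, 0.135,-0.427,0,0,0,0]' 0 20
python3 - <<'E'
from plan import *
w=wristP();cv2.imwrite('pics/w4.png',w['image'])
print(proj(w,[.509,.239,.065]),delta([.509,.239,.02]))
E
```

```text
t: 18.05
tcp_pos: [0.5093, 0.2375, 0.1312]
orientation: [3.141, 0.001, 0.214]
wrist_force: [-0.8, -0.5, -1.1]
opening: 0.0872
finger_force: 0.0
[317.69907217 211.88002793] [ -0.   -1.7 111.5]
```

View pics/w4.png

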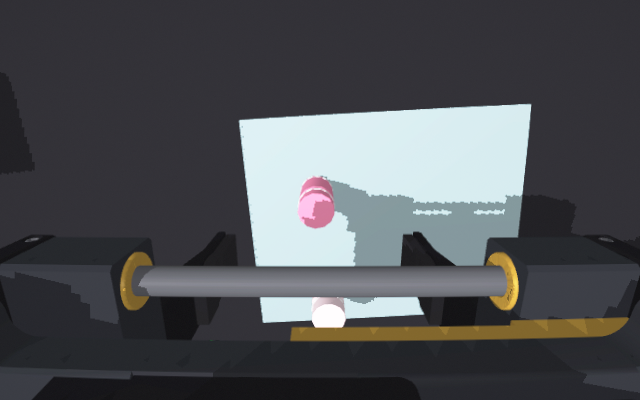

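The light cap is at (317,210), 2 px from the prediction. I'll grasp it.

```bash
python3 -m creep '[0.001,-0.001,0.03,0,0,0, 0.001,-0.001,0.06,0,0,0, 0.001,-0.001,0.09,0,0,0, 0.001,-0.001,0.111,0,0,0, 0.001,-0.001,0.111,0,0,0]' 0 20
python3 -m creep '[0,0,0,0,0,0, 0,0,0,0,0,0, 0,0,0,0,0,0, 0,0,0,0,0,0, 0,0,0,0,0,0, 0,0,0,0,0,0, 0,0,0,0,0,0]' 1 20
python3 -c "
from plan import *
print(delta([.5235,-.1943,.112]))"
```

```text
t: 18.73
tcp_pos: [0.5087, 0.2382, 0.0191]
orientation: [3.141, 0.004, 0.213]
wrist_force: [-1.0, -0.3, 0.7]
opening: 0.0872
finger_force: 0.0
t: 19.6
tcp_pos: [0.5102, 0.2399, 0.0208]
orientation: [3.142, 0.0, 0.215]
wrist_force: [0.1, -0.5, 0.6]
opening: 0.0272
finger_force: 20.0
[-79.6 427.1 -91.2]
```

```bash
python3 -m creep '[0,0,-0.015,0,0,0, 0,0,-0.04,0,0,0, 0,0,-0.07,0,0,0, -0.002,0.012,-0.09,0,0,0, -0.008,0.04,-0.09,0,0,0, -0.015,0.08,-0.09,0,0,0, -0.022,0.12,-0.09,0,0,0, -0.03,0.16,-0.09,0,0,0, -0.037,0.2,-0.09,0,0,0, -0.045,0.24,-0.09,0,0,0, -0.052,0.28,-0.09,0,0,0, -0.06,0.32,-0.09,0,0,0, -0.067,0.36,-0.09,0,0,0, -0.074,0.395,-0.09,0,0,0, -0.078,0.418,-0.09,0,0,0, -0.0795,0.427,-0.09,0,0,0, -0.0795,0.427,-0.09,0,0,0, -0.0795,0.427,-0.09,0,0,0]'
python3 -c "
from plan import *
print(delta([.5235,-.1943,.0415]))"
```

```text
t: 21.85
tcp_pos: [0.5235, -0.1931, 0.1107]
orientation: [-3.141, 0.0, 0.216]
wrist_force: [0.3, 1.2, 0.7]
opening: 0.0273
finger_force: 20.0
[-0.3  1.3 69.2]
```

```bash
python3 -m creep '[0,0.0005,0.015,0,0,0, 0,0.0005,0.035,0,0,0, 0,0.0005,0.052,0,0,0, 0,0.0005,0.06,0,0,0, 0,0.0005,0.064,0,0,0, 0,0.0005,0.067,0,0,0, 0,0.0005,0.069,0,0,0, 0,0.0005,0.069,0,0,0, 0,0.0005,0.069,0,0,0]'
python3 -m creep '[0,0,0,0,0,0, 0,0,0,0,0,0, 0,0,0,0,0,0, 0,0,0,0,0,0]' 0.4
python3 -m creep '[0,0,-0.02,0,0,0, 0,0,-0.05,0,0,0, 0,0,-0.08,0,0,0, 0,0,-0.09,0,0,0, 0,0,-0.09,0,0,0]' 0
python3 - <<'E'
from plan import *
w=wristP();cv2.imwrite('pics/w5.png',w['image'])
print(delta([.424,.2105,.131]))
E
```

```text
t: 22.98
tcp_pos: [0.5239, -0.1948, 0.0422]
orientation: [3.141, -0.0, 0.215]
wrist_force: [0.7, -0.2, 0.1]
opening: 0.0274
finger_force: 20.0
t: 23.48
tcp_pos: [0.5238, -0.1947, 0.0419]
orientation: [3.142, -0.0, 0.215]
wrist_force: [-0.0, 1.1, -0.2]
opening: 0.051
finger_force: 0.0
t: 24.1
tcp_pos: [0.524, -0.1949, 0.1321]
orientation: [3.141, -0.001, 0.215]
wrist_force: [1.1, -0.8, -0.2]
opening: 0.0857
finger_force: 0.0
[-1.070e+01 -4.169e+02  3.000e-01]
```

View pics/w5.png

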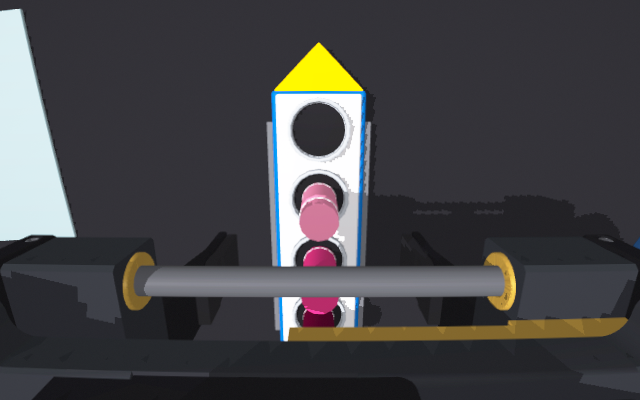

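The wrist picture shows the light one upright in seat 2 (cap at (319,219)) and seat 1 empty at (319,128). Last is the palest.

```bash
python3 -m creep '[-0.001,-0.03,0,0,0,0, -0.002,-0.08,0,0,0,0, -0.003,-0.13,0,0,0,0, -0.005,-0.18,0,0,0,0, -0.006,-0.23,0,0,0,0, -0.007,-0.28,0,0,0,0, -0.008,-0.33,0,0,0,0, -0.01,-0.38,0,0,0,0, -0.0105,-0.405,0,0,0,0, -0.0105,-0.417,0,0,0,0, -0.0105,-0.417,0,0,0,0, -0.0105,-0.417,0,0,0,0]' 0 20
python3 - <<'E'
from plan import *
w=wristP();cv2.imwrite('pics/w6.png',w['image'])
print(proj(w,[.424,.2105,.065]),delta([.424,.2105,.02]))
E
```

```text
t: 25.65
tcp_pos: [0.4247, 0.2096, 0.1314]
orientation: [3.141, 0.001, 0.214]
wrist_force: [0.4, -1.0, 0.2]
opening: 0.087
finger_force: 0.0
[318.41737311 212.53423009] [ -0.5  -1.2 111.6]
```

View pics/w6.png

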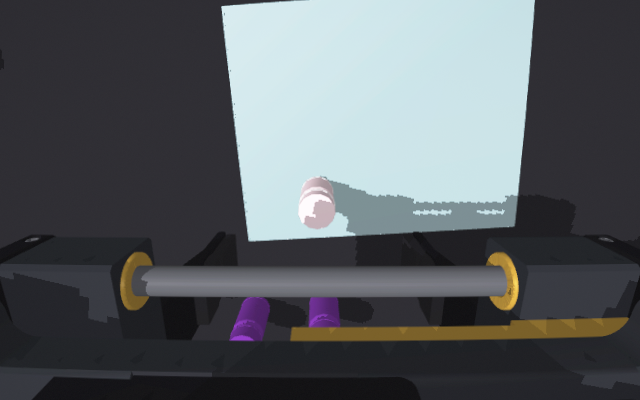

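The palest cap is at (317,210), as predicted, and the purple look-alikes at (250,320) and (323,312) are clear of the fingers. I'll grasp it.

```bash
python3 -m creep '[0.001,-0.001,0.03,0,0,0, 0.001,-0.001,0.06,0,0,0, 0.001,-0.001,0.09,0,0,0, 0.001,-0.001,0.111,0,0,0, 0.001,-0.001,0.111,0,0,0]' 0 20
python3 -m creep '[0,0,0,0,0,0, 0,0,0,0,0,0, 0,0,0,0,0,0, 0,0,0,0,0,0, 0,0,0,0,0,0, 0,0,0,0,0,0, 0,0,0,0,0,0]' 1 20
python3 -c "
from plan import *
print(delta([.5785,-.1825,.112]))"
```

```text
t: 26.32
tcp_pos: [0.424, 0.2103, 0.0192]
orientation: [3.141, 0.004, 0.213]
wrist_force: [0.6, 0.7, -0.5]
opening: 0.0874
finger_force: 0.0
t: 27.2
tcp_pos: [0.4253, 0.2117, 0.0208]
orientation: [3.142, 0.0, 0.215]
wrist_force: [0.8, -0.0, 0.1]
opening: 0.0274
finger_force: 20.0
[ 65.6 417.8 -91.2]
```

```bash
python3 -m creep '[0,0,-0.015,0,0,0, 0,0,-0.04,0,0,0, 0,0,-0.07,0,0,0, 0.002,0.012,-0.095,0,0,0, 0.007,0.04,-0.1,0,0,0, 0.0125,0.08,-0.1,0,0,0, 0.019,0.12,-0.1,0,0,0, 0.025,0.16,-0.1,0,0,0, 0.0315,0.2,-0.1,0,0,0, 0.038,0.24,-0.1,0,0,0, 0.044,0.28,-0.1,0,0,0, 0.05,0.32,-0.1,0,0,0, 0.0565,0.36,-0.1,0,0,0, 0.062,0.39,-0.1,0,0,0, 0.0645,0.41,-0.1,0,0,0, 0.0655,0.418,-0.1,0,0,0, 0.0655,0.418,-0.1,0,0,0, 0.0655,0.418,-0.1,0,0,0]'
python3 -c "
from plan import *
print(delta([.5785,-.1825,.0415]))"
```

```text
t: 29.45
tcp_pos: [0.5781, -0.1817, 0.1207]
orientation: [-3.141, 0.0, 0.216]
wrist_force: [-0.2, 0.8, -0.2]
opening: 0.0273
finger_force: 20.0
[ 0.2  0.9 79.2]
```

```bash
python3 -m creep '[0,0.0005,0.015,0,0,0, 0,0.0005,0.04,0,0,0, 0,0.0005,0.06,0,0,0, 0,0.0005,0.07,0,0,0, 0,0.0005,0.074,0,0,0, 0,0.0005,0.077,0,0,0, 0,0.0005,0.079,0,0,0, 0,0.0005,0.079,0,0,0, 0,0.0005,0.079,0,0,0]'
python3 -m creep '[0,0,0,0,0,0, 0,0,0,0,0,0, 0,0,0,0,0,0, 0,0,0,0,0,0]' 0.4
python3 -m creep '[0,0,-0.02,0,0,0, 0,0,-0.05,0,0,0, 0,0,-0.08,0,0,0, -0.03,0,-0.12,0,0,0, -0.06,0.04,-0.14,0,0,0, -0.09,0.09,-0.15,0,0,0, -0.12,0.14,-0.15,0,0,0, -0.15,0.19,-0.15,0,0,0, -0.15,0.23,-0.15,0,0,0, -0.15,0.25,-0.15,0,0,0, -0.15,0.25,-0.15,0,0,0, -0.15,0.25,-0.15,0,0,0]' 0
python3 - <<'E'
from plan import *
a=read_camera('top')['image'][90:265,215:435];b=read_camera('side')['image'][120:300,270:420]
f=lambda i:cv2.resize(i,(400,int(400*i.shape[0]/i.shape[1])),interpolation=cv2.INTER_CUBIC)
A,B=f(a),f(b);H=max(len(A),len(B));P=lambda i:cv2.copyMakeBorder(i,0,H-len(i),0,0,cv2.BORDER_CONSTANT)
cv2.imwrite('pics/end.png',np.hstack([P(A),P(B)]))
E
```

```text
t: 30.58
tcp_pos: [0.5788, -0.1834, 0.0422]
orientation: [3.141, -0.001, 0.215]
wrist_force: [1.1, -0.0, -1.2]
opening: 0.0274
finger_force: 20.0
t: 31.08
tcp_pos: [0.5786, -0.1832, 0.0419]
orientation: [3.142, -0.0, 0.215]
wrist_force: [0.8, -0.2, -0.7]
opening: 0.0511
finger_force: 0.0
t: 32.58
tcp_pos: [0.4854, -0.4588, 0.1926]
orientation: [3.142, -0.0, 0.215]
wrist_force: [0.1, 0.9, 0.0]
opening: 0.0869
finger_force: 0.0
```

View pics/end.png

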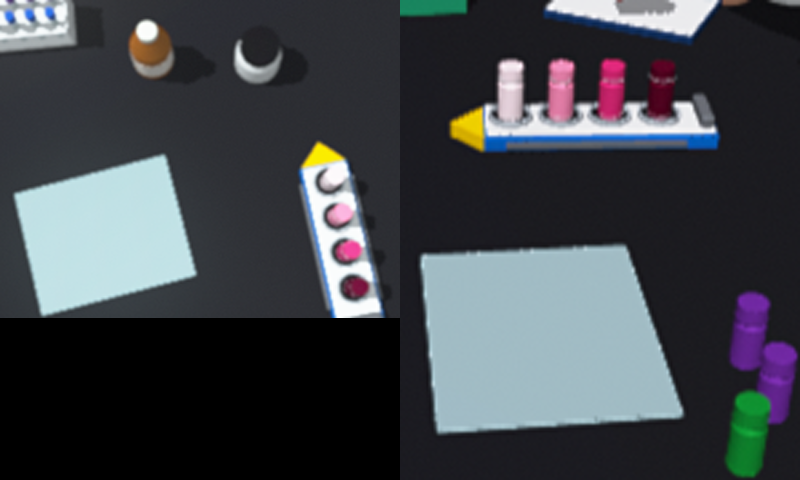

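The picture shows all four upright in order from the nose: palest (511,90), light (561,90), mid (612,90), darkest (662,88). The bottle and jar haven't moved, and the arm is clear.

```bash
python3 -c "
from rig import *
print(hand_in())"
```

```text
the job is handed in; nothing more can be done
None
```

The four pink standards stand upright in the carrier's cups, palest by the yellow nose through to darkest by the grip bar; the bottle, jar and look-alikes were left alone, and the job was handed in at about 33 s.

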